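# Lift the keeper and hold the hidden bolt head

### The job

The seized clamp bolt on the welding bracket has to be counter-held for the fitter at the nut. Swing the keeper right up off the square bolt head by pushing its side crank all the way down, and leave it up; then reach down into the gap between the bracket and the backing plate, grip the bolt head across its two side flats and keep it from turning: the spanner must stay about level. Finish while still gripping the head, and leave the loose things on the table where they are.

Things in the scene. Friction and masses are not known exactly. Their poses are not given: they have to be found in the camera images.
- fixture: Dark steel fixture fixed to the table. Origin on the table under the bolt axis, in the rear face of its upright bracket; x away from the robot along the bolt, y left, z up. In mm: base plate x -44 to 74, y +-55, top z 10; bracket x -10 to 0, y +-40, top z 84; two ears for the keeper shaft on its front, x -46 to 0, y +-17 to 23, top z 98; upright backing plate x 56 to 64, y +-40, top z 72.
- gap (a point): Middle of the mouth of the gap between bracket and backing plate, 84 mm above the table, straight above the bolt axis. The gap is 56 mm wide (fixture x 0 to 56 mm), open above and at both ends, floor 10 mm above the table. Axes as the fixture's.
- bolt_head (a point): Grip point on the bolt axis inside the square head, 24 mm behind the bracket's rear face, 62 mm above the table. The head is a steel block 24 x 24 mm, 26 mm long (6 to 32 mm behind the bracket), before it a round collar 32 mm across. Its axes equal the fixture's when the bolt joint reads 0; then flats face up, down and to the fixture's +y and -y.
- clamp_bolt (a joint): Turn of bolt, nut and spanner together about the fixture's -x, rad; 0 = spanner level, head square to the table; grows as the spanner's end at the left (+y) drops; limits -0.3, 0.9. The lowered keeper holds it with about 0.15 rad slack; once the keeper is up the spanner's weight creeps it round at roughly 0.01 rad/s against heavy drag (4 N m s/rad).
- spanner_end (a point): Centre of the small round end of the steel ring spanner on the nut in front of the bracket: 103 mm from the bolt axis toward the fixture's +y, 16 mm in front of the bracket's rear face; drops as the bolt turns.
- keeper (a joint): Angle of the steel keeper about its cross shaft, rad: 0 = down, fork straddling the bolt head; 2.0 = fully up, fork tipped back toward the robot, gap clear. Stays where it is left (friction 0.13 N m, so 3 to 8 N at the crank's handle).
- keeper_pivot (a point): Centre of the keeper's cross shaft between the ears, 35 mm in front of the bracket's rear face, 90 mm above the table. The shaft, 10 mm thick, runs along the fixture's y, on the right out to y = -85 mm, where the crank sits. The fork arm runs 54 mm from the shaft to the bolt head.
- keeper_grip (a point): Centre of the black round handle of the keeper's side crank, right of the bracket: 12 mm thick, 34 mm long along the fixture's y (-76 to -110 mm). It lies 50 mm from the shaft's axis, on the robot's side, at (1.0 rad - keeper angle) above level: it starts about 132 mm above the table and swings toward the robot and down to about 48 mm when the keeper is fully up.
- nut_m20: plain steel hexagon nut, 34 x 30 x 16 mm; loose bystander, origin at the centre of its underside; not to be disturbed.
- bolt_m16: plain steel hexagon bolt lying on the table, 24 x 81 x 28 mm; loose bystander, origin at the centre of its underside; not to be disturbed.
- antispatter_tin: dark grey tin with lid, 74 mm across, 69 mm high; loose bystander, origin at the centre of its underside; not to be disturbed.
- plate_small: small dark steel plate, 50 x 60 x 5 mm; loose bystander, origin at the centre of its underside; not to be disturbed.
- gas_nozzle_1: cream conical gas nozzle lying down, 21 x 68 x 21 mm; loose bystander, origin at the centre of its underside; not to be disturbed.

How it is judged:
By the outcome, as a careful person would: the job done as asked, in the order asked, and still so for the second after the job is handed in, while the arm keeps its last pose, push and grip.
It also fails if it takes over 38 s, if anything falls off the work surface, if the arm or the gripper's body presses on something with over 40 N, if the wrist force passes 120 N, or if a joint passes its speed limit or range.

### The arm

A 6-joint arm with a two-finger parallel gripper is mounted at the origin on a cart in front of the work surface, level with it; the furniture and walls round the work are solid. World frame = base frame: x ahead of the robot, y to its left, z up, the work surface at z = 0. Lengths are in m, angles in rad, forces in N, time in s.
With the tool pointing down it reaches from about 0.35 to 0.775 m from the base axis. Payload 7.3 kg.
Tool frame: the origin (TCP) lies on the centre line of the jaws, within the pads' length; the fingertips stand tip_reach ahead of it and the grasp point (between the pads) lies 6 mm ahead of it (tip_reach is the distance from the TCP to the fingertips, in m); x points along the fingers, y is the direction in which the jaws open and shut, and the axes are right-handed (so a half turn about x gives the same grasp; the last joint's range is limited). The gripper opens to 92 mm and grips with 3 to 60 N. Pads are 19 mm wide; open, the fingers measure 130 mm over their backs; the gripper's body (75 mm by 190 mm) begins 47 mm behind the grasp point.
Start: joints at [-1.364, 0.342, 1.524, -0, 1.275, -0.146], TCP at [0.181, -0.493, 0.252] pointing down, gripper open.
Joint ranges: [-2.53, 2.53], [-0.77, 2.02], [0.04, 2.7], [-1, 4.14], [0.28, 2.66], [-3.11, 3.11]. Speed limits (rad/s): [2.57, 2.57, 3.14, 3.14, 3.14, 3.14].

### API

Orientations are given as [roll, pitch, yaw] about the fixed x, y, z axes, in that order (R = Rz(yaw) Ry(pitch) Rx(roll)).
In Python, from cell import observe, read_camera, get_calibration, hand_in, tip_reach gives the robot as it stands. The module is installed in compiled form; this text tells all that it offers.
- The arm moves only by the shell command python3 -m crank 'ROWS' [FORCE]. ROWS is JSON, a list of rows, each an object of numbers: "fingers": the opening, from -1 (shut) to 1 (fully open); "tx", "ty", "tz": the shift along the tool's x, y, z in units of 40 mm (1.0 is 40 mm); "roll": the turn about the tool's x in units of 10 degrees (1.0 is 10 degrees). In form: [{"fingers": .., "tx": .., "ty": .., "tz": .., "roll": ..}, ...]. A call has exactly 8 rows; each row is the pose to reach, as a shift and turn from the pose commanded when the call began, along the tool's axes at that moment; what a row does not reach only later rows make up. A row lasts 1/8 s, in which the tool goes at most 62.5 mm and 10.7 degrees, less where a joint would pass 70% of its speed; a pose out of reach is approached as far as the arm can. A call with a gripper value outside its range is refused whole. The fingers move at their own pace and stop on an object; FORCE is the grip in N (left out, the last holds). Time passes only in rows, so rows that repeat a pose let the fingers close, or fill a call up. It gives the time, the measured TCP pose, the force and the opening at its end, in the units of the state.
- observe(): the state, without advancing time (a new reading comes with each control period).
- read_camera(name): name is "scene" or "side" or "wrist"; returns (picture, depth): 480x640x3 uint8, red, green, blue; 480x640 float32, m along the optical axis (not along the pixel's ray), 0 where there is no reading.
- get_calibration(name): a dict with "vertical_fov" (degrees; the focal length in pixels is half the picture's height over the tangent of half this angle, whatever the lens; pixels are square), "cx", "cy" (the principal point, pixels), "dist_coeffs" ([k1, k2, p1, p2, k3] as OpenCV has them; the pictures are not rectified), "pose" (4x4, takes a point from camera to world coordinates); the wrist camera has in their place "T_tool_cam" (4x4, takes a point from camera to tool coordinates, whose origin is the TCP and whose axes are the tool frame's). Camera axes: x right, y down, z forward; pixel columns grow to the right and rows downward; lengths in m; the calibration is good to about 2 mm. A picture is of the moment at which its call begins: read the wrist's pose just before it. get_calibration takes no time and is no camera call.
- hand_in(): hands the job in, once; it reports no verdict.
The state is a dict: "time": time; "qpos": joint angles; "qvel": joint speeds; "joint_efforts": joint torques, N m; "tool_pos": TCP position; "tool_rot": TCP orientation; "contact_force": force on the tool from outside, world axes, zero at the start; "torque": the same for the moment, N m; "opening": finger opening in m.
Only numpy, scipy, OpenCV 4.12 (cv2) and the standard library are available. Lean on these libraries where they do the work, as an engineer would, in place of code of your own. Each camera call takes 0.05 s, during which the arm holds its last target. There are 200 camera calls.

## Working session

There is one attempt and no reset: what is moved stays moved. The work goes in short steps, Python scripts to look and compute and a shell command to move; the robot and the scene stay as the last step left them, time stands still between calls to the robot, and variables do not carry over. Pictures are saved under pics/ and viewed, about 8 in all and at most 12, crops included, and the job is handed in when it is done.

```bash
mkdir -p pics; cat > h.py <<'E'
import numpy as np, cv2
from cell import *
def snap(n,f):
    s=observe(); p,d=read_camera(n); cv2.imwrite(f'pics/{f}.png',p[:,:,::-1]); np.save(f'pics/{f}.npy',d); return s,p,d
def K(n):
    c=get_calibration(n); f=240/np.tan(np.radians(c['vertical_fov'])/2)
    return np.array([[f,0,c['cx']],[0,f,c['cy']],[0,0,1]]),np.array(c['dist_coeffs'],float),c
def rays(n,uv):
    k,d,c=K(n); q=cv2.undistortPoints(np.array(uv,float).reshape(-1,1,2),k,d).reshape(-1,2)
    return np.c_[q,np.ones(len(q))]
def pts(n,uv,dep,T=None):  # world pts from depth
    T=np.array(K(n)[2]['pose']) if T is None else T
    r=rays(n,uv); return (r*np.array(dep)[:,None])@T[:3,:3].T+T[:3,3]
def cloud(n,d,T=None):
    v,u=np.nonzero(d>0); return pts(n,np.c_[u,v],d[v,u],T),u,v
def plane(n,uv,z):
    T=np.array(K(n)[2]['pose']); r=rays(n,uv)@T[:3,:3].T; o=T[:3,3]; return o+r*((z-o[2])/r[:,2])[:,None]
E
python3 - <<'E'
from h import *
print(tip_reach, observe())
for n in('scene','side'):
    snap(n,n+'0'); print(n,{k:np.round(v,3).tolist() for k,v in get_calibration(n).items()})
print(get_calibration('wrist'))
E
```

```text
0.025 {'time': 0.0, 'qpos': array([-1.36404792e+00,  3.42689273e-01,  1.52503213e+00,  1.65134654e-05,
        1.27542545e+00, -1.45989568e-01]), 'qvel': array([-2.71455384e-03,  4.80652789e-04, -1.43000049e-03, -3.72946966e-04,
        2.81364514e-04, -7.18499356e-05]), 'joint_efforts': array([-2.52337195e-03, -4.31244707e+01, -2.44221228e+01,  7.15176109e-02,
        5.58408850e-02, -1.24109888e-04]), 'tool_pos': array([ 0.18132169, -0.4922848 ,  0.25105704]), 'tool_rot': array([-1.72694565,  1.56924205,  1.76738015]), 'contact_force': array([ 0.67965706, -0.34154271, -0.35120982]), 'torque': array([ 0.0090222 , -0.00384691,  0.00404175]), 'opening': 0.09202366818832401}
scene {'vertical_fov': 53.234, 'cx': 319.308, 'cy': 238.231, 'dist_coeffs': [-0.025, 0.0, 0.0, 0.0, 0.0], 'pose': [[-0.868, -0.347, 0.354, 0.289], [-0.496, 0.596, -0.631, 0.562], [0.008, -0.724, -0.69, 0.698], [0.0, 0.0, 0.0, 1.0]]}
side {'vertical_fov': 51.01, 'cx': 320.467, 'cy': 247.627, 'dist_coeffs': [-0.138, 0.0, 0.0, 0.0, 0.0], 'pose': [[0.998, 0.028, -0.051, 0.624], [0.058, -0.583, 0.811, -0.668], [-0.007, -0.812, -0.583, 0.599], [0.0, 0.0, 0.0, 1.0]]}
{'vertical_fov': 71.5467532760369, 'cx': 317.4167817550839, 'cy': 244.95294944580354, 'dist_coeffs': array([-0.00231659,  0.        ,  0.        ,  0.        ,  0.        ]), 'T_tool_cam': array([[-1.03356801e-03, -2.86636966e-01,  9.58038716e-01,
        -1.32809388e-01],
       [ 9.99999438e-01, -5.21400959e-04,  9.22838109e-04,
         6.48695471e-05],
       [ 2.35002790e-04,  9.58039132e-01,  2.86637344e-01,
        -7.73609988e-02],
       [ 0.00000000e+00,  0.00000000e+00,  0.00000000e+00,
         1.00000000e+00]])}
```

View pics/scene0.png

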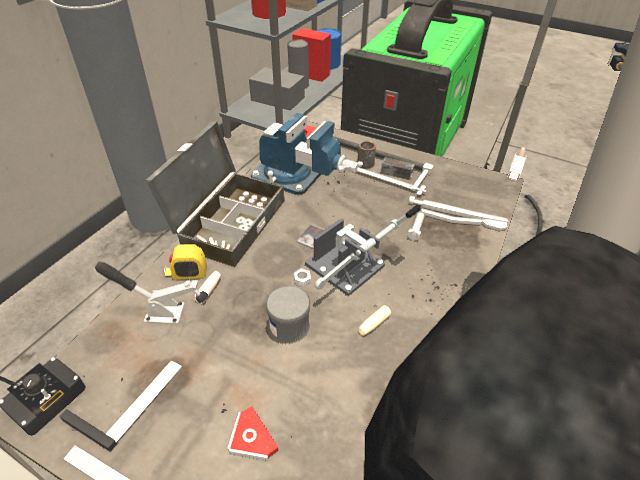

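View pics/side0.png

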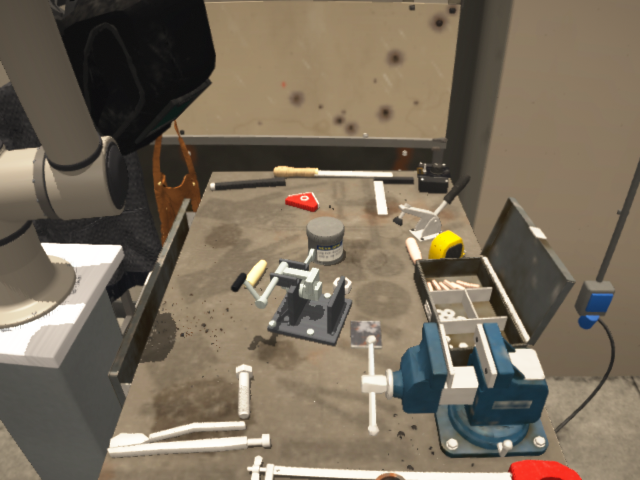

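The scene view shows the fixture around px (345,262) with the crank handle at (412,211) and the spanner toward (322,283). The side view shows the fixture at (312,310), the handle at (238,282), the bolt at (244,390), the small plate at (367,333), the nozzle at (257,270) and the tin at (325,240).

```bash
cat > fit.py <<'E'
from h import *
P=[]
for n in('scene','side'):
    d=np.load(f'pics/{n}0.npy'); p,u,v=cloud(n,d); P.append(p)
    uv=(345,280) if n=='scene' else (312,325)
    i=np.argmin((u-uv[0])**2+(v-uv[1])**2); c=p[i]; print(n,c)
    q=p[(np.hypot(p[:,0]-c[0],p[:,1]-c[1])<.13)]
    for lo,hi in((-.004,.004),(.007,.014),(.067,.077),(.079,.089)):
        s=q[(q[:,2]>lo)&(q[:,2]<hi)]; print(lo,len(s),s.mean(0).round(4),s.min(0).round(3),s.max(0).round(3))
    b=q[(q[:,2]>.007)&(q[:,2]<.014)]
    print(cv2.minAreaRect((b[:,:2]*1000).astype(np.float32)))
    t=q[(q[:,2]>.066)&(q[:,2]<.076)]
    print('72',cv2.minAreaRect((t[:,:2]*1000).astype(np.float32)))
    t=q[(q[:,2]>.117)]
    print('hi',len(t),t.mean(0))
a=cv2.imread('pics/scene0.png')[190:310,280:440]; b=cv2.imread('pics/side0.png')[230:350,220:380]
cv2.imwrite('pics/crop.png',np.vstack([cv2.resize(a,None,fx=2.5*1,fy=2.5,interpolation=2),cv2.resize(b,None,fx=2.5,fy=2.5,interpolation=2)]))
E
python3 fit.py
```

```text
scene [0.54283918 0.0072869  0.00997217]
-0.004 6427 [ 5.171e-01  2.770e-02 -5.000e-04] [ 0.413 -0.121 -0.004] [0.673 0.137 0.004]
0.007 1396 [ 0.5554 -0.0088  0.01  ] [ 0.435 -0.082  0.007] [0.636 0.137 0.014]
0.067 457 [0.5815 0.0369 0.0699] [ 0.508 -0.083  0.067] [0.622 0.137 0.077]
0.079 248 [ 0.5382 -0.023   0.0845] [ 0.488 -0.103  0.079] [0.579 0.011 0.089]
((543.7173461914062, 25.932281494140625), (176.42745971679688, 215.7250518798828), 28.954132080078125)
72 ((577.822998046875, 26.56195068359375), (208.69869995117188, 100.67974090576172), 79.69963836669922)
hi 60 [ 0.47210398 -0.09239097  0.13080554]
side [ 0.57126093 -0.06448469  0.00550831]
-0.004 9043 [ 0.5718 -0.1001 -0.001 ] [ 0.442 -0.194 -0.004] [0.7   0.065 0.004]
0.007 1882 [ 0.5694 -0.0512  0.0092] [ 0.497 -0.106  0.007] [0.636 0.05  0.014]
0.067 433 [ 0.5814 -0.0495  0.0715] [ 0.514 -0.089  0.067] [ 0.622 -0.001  0.077]
0.079 350 [ 0.5377 -0.0509  0.0844] [ 0.489 -0.113  0.079] [0.58  0.007 0.089]
((572.1812133789062, -17.855255126953125), (156.87210083007812, 118.4599838256836), 75.22225189208984)
72 ((571.111328125, -39.874122619628906), (80.09764099121094, 89.7060317993164), 76.13299560546875)
hi 213 [ 0.47091818 -0.10996192  0.13145919]
```

View pics/crop.png

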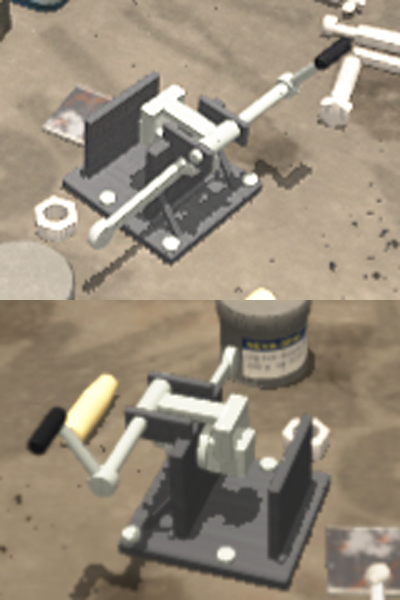

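The crop shows the fixture clear of the other parts. The keeper is down over the head, the handle is at upper right in the scene view and left in the side view, and the fixture is slightly yawed.

```bash
cat > fit2.py <<'E'
from h import *
A=[]
for n in('scene','side'):
    d=np.load(f'pics/{n}0.npy'); im=cv2.imread(f'pics/{n}0.png'); p,u,v=cloud(n,d); g=im[v,u].astype(int)
    m=(g.max(1)<95)&(np.ptp(g,axis=1)<18)&(np.hypot(p[:,0]-.55,p[:,1]+.045)<.10)
    q=p[m]; b=q[(q[:,2]>.0075)&(q[:,2]<.0125)]
    r=cv2.minAreaRect((b[:,:2]*1000).astype(np.float32)); print(n,'base',len(b),r)
    t=q[(q[:,2]>.068)&(q[:,2]<.076)&(q[:,0]>.57)]; print('bp top',len(t),cv2.minAreaRect((t[:,:2]*1000).astype(np.float32)))
    t=q[(q[:,2]>.02)&(q[:,2]<.066)&(q[:,0]>.572)]; print('bp',len(t),cv2.minAreaRect((t[:,:2]*1000).astype(np.float32)))
    hb=p[(g.max(1)<60)&(p[:,2]>.12)&(np.hypot(p[:,0]-.47,p[:,1]+.1)<.06)]
    print('handle',len(hb),hb.mean(0),hb.min(0),hb.max(0))
    A.append(q)
q=np.vstack(A)
# histogram rotation: pick the yaw making x-coords of vertical wall points most concentrated
w=q[(q[:,2]>.02)&(q[:,2]<.084)]
best=[]
for a in np.radians(np.arange(-30,31,.5)):
    x=w[:,0]*np.cos(a)+w[:,1]*np.sin(a); h=np.histogram(x,np.arange(.4,.8,.002))[0]; best.append(((h**2).sum(),np.degrees(a)))
print(sorted(best)[-4:])
a=np.radians(max(best)[1]); c,s=np.cos(a),np.sin(a)
x=q[:,0]*c+q[:,1]*s; y=-q[:,0]*s+q[:,1]*c
h,e=np.histogram(x[(q[:,2]>.02)&(q[:,2]<.084)],np.arange(.45,.7,.003)); print(list(zip(e.round(3),h)))
for lo,hi in((.0075,.0125),(.02,.066),(.068,.075),(.08,.0865),(.095,.1)):
    k=(q[:,2]>lo)&(q[:,2]<hi); print(lo,np.percentile(x[k],[0,2,50,98,100]).round(4),np.percentile(y[k],[0,2,50,98,100]).round(4))
E
python3 fit2.py
```

```text
scene base 307 ((563.0030517578125, -31.8670654296875), (108.67051696777344, 112.66142272949219), 74.961669921875)
bp top 30 ((606.46630859375, -41.19318771362305), (74.86044311523438, 4.5731072425842285), 73.94678497314453)
bp 391 ((606.2492065429688, -41.91999435424805), (77.3256607055664, 8.104022979736328), 71.5807876586914)
handle 73 [ 0.46681466 -0.10168358  0.13559069] [ 0.45971845 -0.12156112  0.12688432] [ 0.47551434 -0.08799279  0.1393468 ]
side base 557 ((566.1369018554688, -45.90647888183594), (100.08003997802734, 115.3992691040039), 75.81733703613281)
bp top 32 ((612.118896484375, -56.007999420166016), (68.96917724609375, 6.811819553375244), 69.84442901611328)
bp 356 ((610.8812255859375, -51.2338981628418), (79.91697692871094, 8.200178146362305), 74.16999053955078)
handle 135 [ 0.46946987 -0.11294992  0.13409608] [ 0.46051385 -0.12701127  0.12732823] [ 0.47640196 -0.09294421  0.13794282]
[(np.int64(243038), np.float64(-13.0)), (np.int64(243238), np.float64(-13.5)), (np.int64(279132), np.float64(-15.5)), (np.int64(289788), np.float64(-14.500000000000002))]
[(np.float64(0.
[... 2518 characters left out ...]
.float64(0.672), np.int64(0)), (np.float64(0.675), np.int64(0)), (np.float64(0.678), np.int64(0)), (np.float64(0.681), np.int64(0)), (np.float64(0.684), np.int64(0)), (np.float64(0.687), np.int64(0)), (np.float64(0.69), np.int64(0)), (np.float64(0.693), np.int64(0)), (np.float64(0.696), np.int64(0))]
0.0075 [0.4965 0.5033 0.5429 0.612  0.6174] [0.0474 0.0503 0.1045 0.159  0.1643]
0.02 [0.5134 0.5218 0.5974 0.6074 0.6078] [0.0633 0.0649 0.1004 0.1479 0.1663]
0.068 [0.5282 0.5308 0.5434 0.6072 0.6073] [0.0641 0.0649 0.0985 0.1478 0.1493]
0.08 [0.495  0.4962 0.5292 0.5431 0.5433] [0.0646 0.0667 0.0909 0.1471 0.1488]
0.095 [0.4961 0.4962 0.5226 0.5421 0.5429] [0.0814 0.0814 0.1214 0.132  0.1324]
```

Fit: fixture yaw is about -14.5°, origin about (0.5525, -0.0334). The backing plate gives x 56 to 64, and the predicted handle position agrees with the black handle seen. Next I compute the moves.

```bash
cat > mv.py <<'E'
from h import *
from scipy.spatial.transform import Rotation as Ro
O=np.array([.5525,-.0334]); YAW=np.radians(-14.6)
F=np.array([[np.cos(YAW),-np.sin(YAW)],[np.sin(YAW),np.cos(YAW)]])
def w(l): return np.r_[O+F@(np.array(l[:2])/1000),l[2]/1000]
def loc(p): return np.r_[F.T@(np.array(p[:2])-O)*1000,p[2]*1000].round(1)
def tool(s=None):
    s=s or observe(); return np.array(s['tool_pos']),Ro.from_euler('xyz',s['tool_rot']).as_matrix()
def go(l,ydir):  # l: target TCP local mm; ydir: angle of tool y in fixture (deg)
    p,R=tool(); d=R.T@(w(l)-p)/.04
    a=np.degrees(np.arctan2(R[1,1],R[0,1])-YAW)
    t=-(ydir-a); t=(t+180)%360-180   # tool x is down
    print('tcp loc',loc(p),'ydeg',a.round(1),'q',observe()['qpos'].round(2)); print('target',l,'shift tx,ty,tz',d.round(3),'roll units',round(t/10,2))
def tipz(z): return z+25
E
python3 - <<'E'
from mv import *
print(tool()[1].round(3))
go((-74,-99,tipz(150)),0); go((-74,-99,tipz(150)),180)
go((24,0,68),90); go((24,0,68),-90)
for n,uv in(('scene',[(288,300),(375,320)]),('side',[(325,228),(257,270)])):
    print(n,[loc(x) for x in plane(n,uv,.069)],[loc(x) for x in plane(n,uv,.015)])
E
```

```text
[[-0.     0.346 -0.938]
 [ 0.001 -0.938 -0.346]
 [-1.    -0.001 -0.   ]]
tcp loc [-243.5 -537.7  251.1] ydeg -55.2 q [-1.36  0.34  1.52 -0.    1.28 -0.15]
target (-74, -99, 175) shift tx,ty,tz [ 1.913 -6.582 -9.74 ] roll units -5.52
tcp loc [-243.5 -537.7  251.1] ydeg -55.2 q [-1.36  0.34  1.52 -0.    1.28 -0.15]
target (-74, -99, 175) shift tx,ty,tz [ 1.913 -6.582 -9.74 ] roll units 12.48
tcp loc [-243.5 -537.7  251.1] ydeg -55.2 q [-1.36  0.34  1.52 -0.    1.28 -0.15]
target (24, 0, 68) shift tx,ty,tz [  4.59   -7.212 -13.164] roll units -14.52
tcp loc [-243.5 -537.7  251.1] ydeg -55.2 q [-1.36  0.34  1.52 -0.    1.28 -0.15]
target (24, 0, 68) shift tx,ty,tz [  4.59   -7.212 -13.164] roll units 3.48
scene [array([-14.6, 177.9,  69. ]), array([-144.9,  107.2,   69. ])] [array([ 18.9, 149.4,  15. ]), array([-122.6,   72.6,   15. ])]
side [array([-12.6, 169.6,  69. ]), array([-84.4,  11.2,  69. ])] [array([-37.2, 247.6,  15. ]), array([-116.3,   73. ,   15. ])]
```

```bash
python3 -m crank '[{"fingers":-1,"tx":0.3,"ty":-0.82,"tz":-1.22,"roll":-0.7},{"fingers":-1,"tx":0.6,"ty":-1.64,"tz":-2.44,"roll":-1.4},{"fingers":-1,"tx":0.8,"ty":-2.46,"tz":-3.66,"roll":-2.1},{"fingers":-1,"tx":1.0,"ty":-3.28,"tz":-4.88,"roll":-2.8},{"fingers":-1,"tx":1.2,"ty":-4.1,"tz":-6.1,"roll":-3.5},{"fingers":-1,"tx":1.4,"ty":-4.92,"tz":-7.3,"roll":-4.2},{"fingers":-1,"tx":1.6,"ty":-5.75,"tz":-8.5,"roll":-4.9},{"fingers":-1,"tx":1.7,"ty":-6.58,"tz":-9.74,"roll":-5.52}]' 20; python3 -c "
from mv import *
go((-74,-99,tipz(142)),0)"
```

```text
time: 1.1
tool_pos: [0.4567, -0.1093, 0.1832]
tool_rot: [-1.386, 1.57, 3.076]
contact_force: [1.5, -1.0, -0.3]
opening: 0.0165
tcp loc [-73.6 -97.6 183.2] ydeg 0.2 q [-0.4   0.31  1.77 -0.    1.05 -0.15]
target (-74, -99, 167) shift tx,ty,tz [ 0.405 -0.01   0.035] roll units 0.02
```

```bash
python3 -m crank '[{"fingers":-1,"tx":0.15,"tz":0.035},{"fingers":-1,"tx":0.3,"tz":0.035},{"fingers":-1,"tx":0.45,"tz":0.035},{"fingers":-1,"tx":0.55,"tz":0.035},{"fingers":-1,"tx":0.65,"tz":0.035},{"fingers":-1,"tx":0.8,"tz":0.035},{"fingers":-1,"tx":0.95,"tz":0.035},{"fingers":-1,"tx":1.1,"tz":0.035}]'; python3 - <<'E'
from mv import *
go((-74,-99,tipz(54)),0)
s,p,d=snap('side','side1'); P,u,v=cloud('side',d); im=p[v,u]
m=(im.max(1)<60)&(np.hypot(P[:,0]-.465,P[:,1]+.11)<.06)&(P[:,2]>.03)
print(m.sum()); cv2.imwrite('pics/side1c.png',cv2.resize(cv2.imread('pics/side1.png')[190:350,180:380],None,fx=3,fy=3))
E
```

```text
tcp loc [-73.6 -97.6 183.2] ydeg 0.2 q [-0.4   0.31  1.77 -0.    1.05 -0.15]
target (-74, -99, 79) shift tx,ty,tz [ 2.605 -0.008  0.035] roll units 0.02
3821invalid input at $[0]: expected keys fingers, tx, ty, tz, roll
```

View pics/side1c.png

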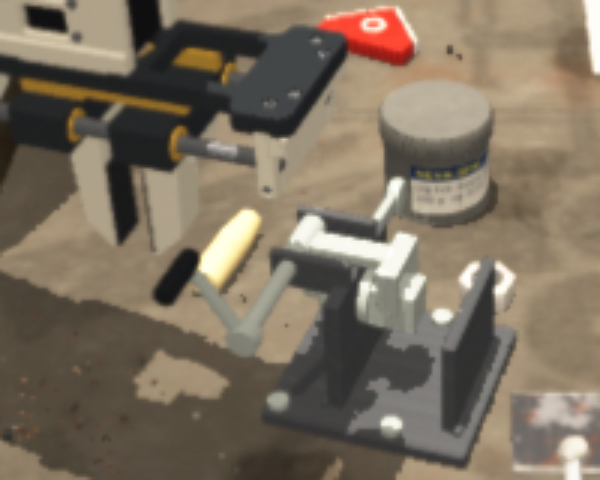

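The fingers are over the handle at crop (150,240), and part of the gripper body shows at crop (268,180), so I check how low that part reaches.

```bash
python3 - <<'E'
from mv import *
d=np.load('pics/side1.npy')
for c in [(268,188),(262,150),(300,110),(250,110),(325,40),(235,120),(125,240),(160,245),(180,280),(200,60),(100,60),(110,170),(20,100)]:
    u,v=180+c[0]/3,190+c[1]/3; print(c,loc(pts('side',[(u,v)],[d[int(v),int(u)]])[0]))
P,u,v=cloud('side',d); L=(P[:,:2]-O)@F*1000; m=(L[:,0]>-200)&(L[:,0]<40)&(L[:,1]>-200)&(L[:,1]<60)&(P[:,2]>.14)&(P[:,2]<.36)
for z in range(140,360,20):
    k=m&(P[:,2]*1000>=z)&(P[:,2]*1000<z+20)
    if k.sum(): print(z,k.sum(),L[k].min(0).round(),L[k].max(0).round())
E
```

```text
(268, 188) [  11.4 -136.4  230. ]
(262, 150) [  10.3 -136.7  249.2]
(300, 110) [  21.1 -120.3  260.5]
(250, 110) [   3.6 -130.8  263.6]
(325, 40) [ 13.9 -72.1 265.2]
(235, 120) [  -1.8 -134.3  260. ]
(125, 240) [ -79.5 -107.1  159. ]
(160, 245) [ -58.9 -110.4  163.3]
(180, 280) [-57.4 -98.8 133.3]
(200, 60) [-42.4 -82.4 251. ]
(100, 60) [ -68.4 -122.8  270. ]
(110, 170) [ -81.3 -107.8  199.9]
(20, 100) [-107.3 -130.   247. ]
140 22 [ -84. -110.] [-60. -90.]
160 318 [ -98. -112.] [-48. -88.]
180 404 [ -99. -112.] [-47. -88.]
200 221 [-100. -113.] [-36. -85.]
220 1232 [-161. -137.] [ 14. -62.]
240 1869 [-166. -137.] [ 22. -61.]
260 2842 [-169. -137.] [ 22. -62.]
280 861 [-124. -124.] [-55. -72.]
300 527 [-124. -138.] [-55. -77.]
320 1226 [-124. -138.] [-34. -69.]
340 794 [-108. -140.] [-33. -75.]
```

```bash
python3 -m crank '[{"fingers":-1,"tx":0.2,"ty":0,"tz":0.03,"roll":0},{"fingers":-1,"tx":0.4,"ty":0,"tz":0.03,"roll":0},{"fingers":-1,"tx":0.5,"ty":0,"tz":0.03,"roll":0},{"fingers":-1,"tx":0.6,"ty":0,"tz":0.03,"roll":0},{"fingers":-1,"tx":0.7,"ty":0,"tz":0.03,"roll":0},{"fingers":-1,"tx":0.8,"ty":0,"tz":0.03,"roll":0},{"fingers":-1,"tx":0.9,"ty":0,"tz":0.03,"roll":0},{"fingers":-1,"tx":1.0,"ty":0,"tz":0.03,"roll":0}]'; python3 - <<'E'
from mv import *
go((-74,-99,tipz(54)),0)
E
```

```text
time: 2.15
tool_pos: [0.4451, -0.1108, 0.1443]
tool_rot: [-1.468, 1.547, 2.992]
contact_force: [-50.3, -0.3, 44.6]
opening: 0.0001
tcp loc [ -84.4 -102.   144.3] ydeg 0.1 q [-0.41  0.36  1.83 -0.01  0.97 -0.15]
target (-74, -99, 79) shift tx,ty,tz [ 1.627  0.299 -0.079] roll units 0.01
```

The push is jammed. The finger's edge met the handle's robot side, so the force runs radially through the pivot. I retract, move farther over the handle and look.

```bash
python3 -m crank '[{"fingers":-1,"tx":-0.3,"ty":0,"tz":0,"roll":0},{"fingers":-1,"tx":-0.6,"ty":0,"tz":0,"roll":0},{"fingers":-1,"tx":-0.9,"ty":0,"tz":0,"roll":0},{"fingers":-1,"tx":-1.0,"ty":0,"tz":0,"roll":0},{"fingers":-1,"tx":-1.0,"ty":0.2,"tz":0,"roll":0},{"fingers":-1,"tx":-1.0,"ty":0.4,"tz":0,"roll":0},{"fingers":-1,"tx":-1.0,"ty":0.4,"tz":0,"roll":0},{"fingers":-1,"tx":-1.0,"ty":0.4,"tz":0,"roll":0}]'; python3 - <<'E'
from mv import *
go((-58,-99,tipz(54)),0)
s,p,d=snap('side','side2'); P,u,v=cloud('side',d); im=p[v,u].astype(int)
L=np.c_[(P[:,:2]-O)@F*1000,P[:,2]*1000]
k=(im.max(1)<60)&(np.ptp(im,axis=1)<15)&(L[:,0]<-40)&(L[:,0]>-100)&(L[:,1]<-70)&(L[:,1]>-125)&(L[:,2]>60)&(L[:,2]<148)
print('handle',k.sum(),np.median(L[k],0),L[k].min(0),L[k].max(0))
k=(L[:,0]<-20)&(L[:,0]>-120)&(L[:,1]<-80)&(L[:,1]>-125)&(L[:,2]>148)&(L[:,2]<163)
print('tips',k.sum(),L[k].min(0),L[k].max(0))
cv2.imwrite('pics/side2c.png',cv2.resize(cv2.imread('pics/side2.png')[190:350,180:380],None,fx=3,fy=3))
E
```

```text
time: 3.15
tool_pos: [0.4711, -0.1162, 0.1833]
tool_rot: [-1.629, 1.57, 2.829]
contact_force: [-0.2, 0.5, 0.0]
opening: 0.0009
tcp loc [ -57.9 -100.6  183.3] ydeg 0.0 q [-0.4   0.34  1.73 -0.    1.07 -0.15]
target (-58, -99, 79) shift tx,ty,tz [ 2.607 -0.    -0.04 ] roll units 0.0
handle 125 [-67.52230964 -99.13343723 128.33234366] [ -74.86889367 -112.44004092  122.33803533] [-64.46178022 -77.94141333 131.91409856]
tips 29 [ -66.74454656 -115.11324815  157.13374555] [ -51.08510531 -109.69663636  162.39372206]
```

View pics/side2c.png

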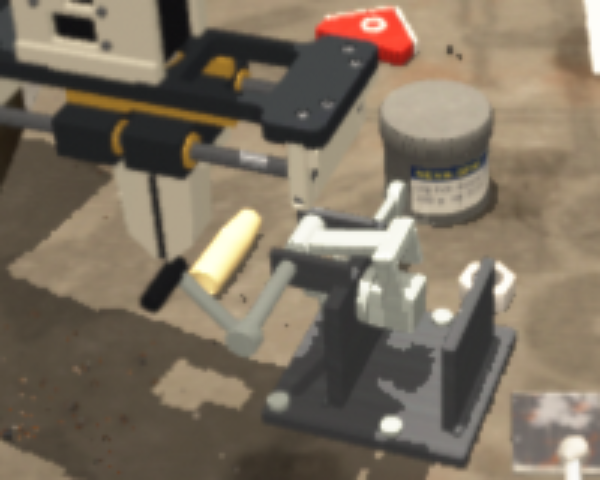

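The handle moved from about (-62,132) to (-68,127), in line with a keeper angle of about 0.17, so nothing is damaged. The tip is only about ±8 mm wide, so I follow the arc.

```bash
python3 -m crank '[{"fingers":-1,"tx":0.35,"ty":-0.15,"tz":0,"roll":0},{"fingers":-1,"tx":0.6,"ty":-0.2,"tz":0,"roll":0},{"fingers":-1,"tx":0.75,"ty":-0.3,"tz":0,"roll":0},{"fingers":-1,"tx":0.87,"ty":-0.38,"tz":0,"roll":0},{"fingers":-1,"tx":1.0,"ty":-0.45,"tz":0,"roll":0},{"fingers":-1,"tx":1.15,"ty":-0.53,"tz":0,"roll":0},{"fingers":-1,"tx":1.32,"ty":-0.58,"tz":0,"roll":0},{"fingers":-1,"tx":1.5,"ty":-0.6,"tz":0,"roll":0}]'; python3 - <<'E'
from mv import *
go((-82,-100.6,tipz(96)),0)
E
```

```text
time: 4.2
tool_pos: [0.4474, -0.11, 0.1236]
tool_rot: [-1.509, 1.57, 2.949]
contact_force: [-2.9, 0.6, 3.5]
opening: 0.0004
tcp loc [ -82.4 -100.6  123.6] ydeg 0.0 q [-0.41  0.38  1.87 -0.    0.89 -0.15]
target (-82, -100.6, 121) shift tx,ty,tz [ 0.066  0.011 -0.001] roll units 0.0
```

```bash
python3 -m crank '[{"fingers":-1,"tx":0.2,"ty":0.02,"tz":0,"roll":0},{"fingers":-1,"tx":0.38,"ty":0.05,"tz":0,"roll":0},{"fingers":-1,"tx":0.55,"ty":0.1,"tz":0,"roll":0},{"fingers":-1,"tx":0.7,"ty":0.19,"tz":0,"roll":0},{"fingers":-1,"tx":0.84,"ty":0.28,"tz":0,"roll":0},{"fingers":-1,"tx":0.96,"ty":0.38,"tz":0,"roll":0},{"fingers":-1,"tx":1.05,"ty":0.48,"tz":0,"roll":0},{"fingers":-1,"tx":1.12,"ty":0.55,"tz":0,"roll":0}]'; python3 - <<'E'
from mv import *
go((-60,-100.6,tipz(52)),0)
s,p,d=snap('side','side3')
cv2.imwrite('pics/side3c.png',cv2.resize(cv2.imread('pics/side3.png')[190:350,180:380],None,fx=3,fy=3))
E
```

```text
time: 5.2
tool_pos: [0.4698, -0.1159, 0.0788]
tool_rot: [1.48, 1.57, -0.346]
contact_force: [-4.0, 2.0, 6.8]
opening: 0.0003
tcp loc [ -59.3 -100.6   78.8] ydeg 0.0 q [-0.4   0.49  1.85  0.    0.8  -0.15]
target (-60, -100.6, 77) shift tx,ty,tz [ 0.045 -0.019 -0.001] roll units 0.0
```

View pics/side3c.png

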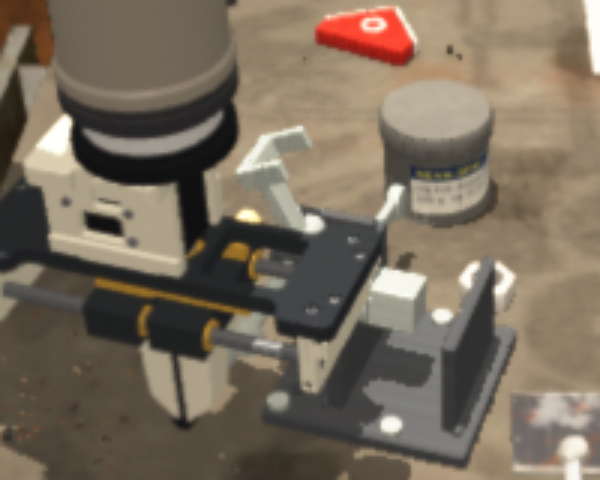

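The keeper fork is up at crop (275,165) and the square head is exposed at (398,298). I press a little further to make sure it is at the stop.

```bash
python3 -m crank '[{"fingers":-1,"tx":0.03,"ty":0.01,"tz":0,"roll":0},{"fingers":-1,"tx":0.06,"ty":0.03,"tz":0,"roll":0},{"fingers":-1,"tx":0.1,"ty":0.05,"tz":0,"roll":0},{"fingers":-1,"tx":0.13,"ty":0.06,"tz":0,"roll":0},{"fingers":-1,"tx":0.13,"ty":0.06,"tz":0,"roll":0},{"fingers":-1,"tx":0.13,"ty":0.06,"tz":0,"roll":0},{"fingers":-1,"tx":0.13,"ty":0.06,"tz":0,"roll":0},{"fingers":-1,"tx":0.13,"ty":0.06,"tz":0,"roll":0}]'; python3 - <<'E'
from mv import *
go((24,0,68+150),-90)
E
```

```text
time: 6.25
tool_pos: [0.4706, -0.1158, 0.077]
tool_rot: [-1.382, 1.57, 3.076]
contact_force: [-15.6, 5.8, 42.7]
opening: 0.0004
tcp loc [ -58.4 -100.4   77. ] ydeg 0.0 q [-0.4   0.49  1.85 -0.    0.8  -0.15]
target (24, 0, 218) shift tx,ty,tz [-3.528  2.06  -2.508] roll units 9.0
```

```bash
python3 -m crank '[{"fingers":-1,"tx":-1.2,"ty":0,"tz":0,"roll":0},{"fingers":-1,"tx":-2.4,"ty":0,"tz":0,"roll":0},{"fingers":-1,"tx":-3.6,"ty":0,"tz":0,"roll":1},{"fingers":-1,"tx":-3.7,"ty":0.4,"tz":-0.5,"roll":2},{"fingers":0,"tx":-3.7,"ty":0.8,"tz":-1,"roll":3},{"fingers":0.4,"tx":-3.7,"ty":1.2,"tz":-1.5,"roll":4},{"fingers":0.4,"tx":-3.7,"ty":1.6,"tz":-2,"roll":5},{"fingers":0.4,"tx":-3.7,"ty":2.06,"tz":-2.5,"roll":6}]'; python3 - <<'E'
from mv import *
go((24,0,68+150),-90)
E
```

```text
time: 7.25
tool_pos: [0.5776, -0.0398, 0.2216]
tool_rot: [2.622, 1.57, -0.256]
contact_force: [0.2, -0.4, 0.4]
opening: 0.0361
tcp loc [2.590e+01 1.000e-01 2.216e+02] ydeg -60.3 q [-0.2   0.46  1.42 -0.    1.26  1.11]
target (24, 0, 218) shift tx,ty,tz [ 0.09  -0.021  0.044] roll units 2.97
```

```bash
python3 -m crank '[{"fingers":0.4,"tx":0,"ty":-0.02,"tz":0.04,"roll":1},{"fingers":0.4,"tx":0,"ty":-0.02,"tz":0.04,"roll":2},{"fingers":0.4,"tx":0,"ty":-0.02,"tz":0.04,"roll":2.97},{"fingers":0.4,"tx":0.4,"ty":-0.02,"tz":0.04,"roll":2.97},{"fingers":0.4,"tx":0.8,"ty":-0.02,"tz":0.04,"roll":2.97},{"fingers":0.4,"tx":1,"ty":-0.02,"tz":0.04,"roll":2.97},{"fingers":0.4,"tx":1,"ty":-0.02,"tz":0.04,"roll":2.97},{"fingers":0.4,"tx":1,"ty":-0.02,"tz":0.04,"roll":2.97}]'; python3 - <<'E'
from mv import *
go((24,0,68),-90)
s,p,d=snap('wrist','wr1'); pt,R=tool(s); T=np.eye(4); T[:3,:3]=R;T[:3,3]=pt; T=T@np.array(get_calibration('wrist')['T_tool_cam'])
s2,p2,d2=snap('side','side4'); _,p3,d3=snap('scene','scene4')
for n,pp,dd,TT in(('wrist',p,d,T),('side',p2,d2,None),('scene',p3,d3,None)):
    P,u,v=cloud(n,dd,TT); L=np.c_[(P[:,:2]-O)@F*1000,P[:,2]*1000]; im=pp[v,u].astype(int)
    b=im.min(1)>125
    k=b&(L[:,0]>0)&(L[:,0]<40)&(abs(L[:,1])<25)&(L[:,2]>68)&(L[:,2]<80)
    if k.sum(): print(n,'headtop',k.sum(),np.percentile(L[k],[1,50,99],0).round(1).tolist()); a=L[k]; print(' slope dz/dy',np.polyfit(a[:,1],a[:,2],1), cv2.minAreaRect(a[:,:2].astype(np.float32)))
    k=(L[:,0]>-120)&(L[:,0]<20)&(abs(L[:,1])<30)&(L[:,2]>102)&(L[:,2]<190)
    if n=='side' and k.sum(): print('keeper',k.sum(),L[k].min(0),L[k].max(0))
    k=(~b)&(L[:,0]>-16)&(L[:,0]<6)&(abs(L[:,1])<45)&(L[:,2]>81)&(L[:,2]<87)
    if k.sum(): print('bracket top',k.sum(),np.percentile(L[k],[2,98],0).round(1).tolist())
    k=b&(L[:,0]>-40)&(L[:,0]<0)&(L[:,1]>30)&(L[:,1]<125)&(L[:,2]>30)&(L[:,2]<85)
    if k.sum(): a=L[k]; print('spanner',k.sum(),np.polyfit(a[:,1],a[:,2],1).round(3),a[:,1].max())
cv2.imwrite('pics/s4c.png',np.hstack([cv2.resize(p2[170:350,200:380,::-1],(400,400)),cv2.resize(p[:,:,::-1],(400,400))]))
E
```

```text
time: 8.25
tool_pos: [0.5751, -0.0401, 0.182]
tool_rot: [3.099, 1.57, -0.291]
contact_force: [0.5, -0.9, -0.3]
opening: 0.0643
tcp loc [ 23.6  -0.8 182. ] ydeg -89.7 q [-0.2   0.5   1.48 -0.    1.16  1.62]
target (24, 0, 68) shift tx,ty,tz [ 2.85  -0.019 -0.008] roll units 0.03
wrist headtop 1379 [[0.1, -12.7, 68.7], [16.1, 1.5, 73.7], [32.2, 13.9, 77.9]]
 slope dz/dy [-0.09498464 73.78526154] ((16.245603561401367, 0.31733036041259766), (32.49209976196289, 29.35965347290039), 0.10077153146266937)
bracket top 480 [[-9.7, -38.1, 81.1], [0.5, 36.4, 86.2]]
spanner 743 [-0.416 89.144] 111.93729773217025
side headtop 182 [[0.5, -14.8, 68.9], [15.6, -4.5, 72.9], [31.0, 12.0, 76.9]]
 slope dz/dy [-1.13665984e-02  7.29760607e+01] ((15.966466903686523, -1.644383430480957), (31.583473205566406, 27.43496322631836), 2.7224087715148926)
keeper 384 [-63.11797772 -21.523896   102.06447188] [-33.43074188  17.05945294 153.60260205]
bracket top 159 [[-14.4, -39.0, 81.2], [0.0, 35.4, 86.3]]
spanner 28 [-0.532 98.41 ] 105.60228808977472
scene headtop 114 [[2.5, -7.8, 69.5], [18.6, 2.8, 73.5], [30.0, 15.6, 77.2]]
 slope dz/dy [-0.18916591 74.08628879] ((16.48304557800293, 4.120025634765625), (23.925907135009766, 27.668859481811523), 84.8346939086914)
bracket top 47 [[-15.5, -16.0, 81.3], [-2.8, 41.9, 86.8]]
spanner 260 [-0.232 71.799] 114.65348067482952
```

View pics/s4c.png

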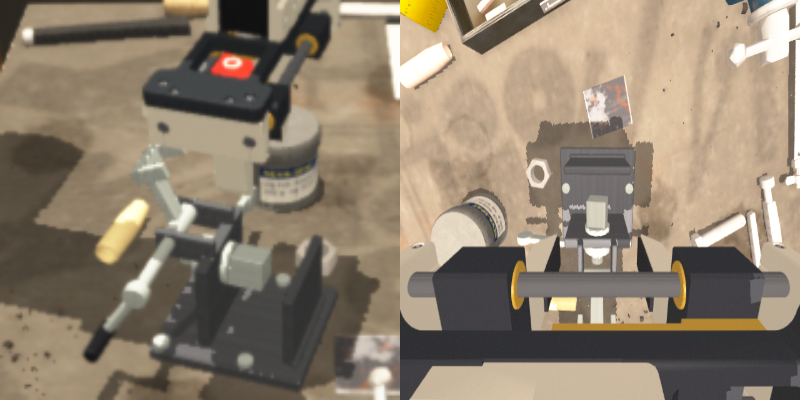

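The keeper stays up, topping out at z 153 with its rearmost point at x -33. The head is centred under the jaws (x 0 to 32 with the collar, y about 0), and the gripper is aligned, so I descend.

```bash
python3 -m crank '[{"fingers":0.4,"tx":0.5,"ty":-0.02,"tz":0,"roll":0.03},{"fingers":0.4,"tx":1,"ty":-0.02,"tz":0,"roll":0.03},{"fingers":0.4,"tx":1.5,"ty":-0.02,"tz":0,"roll":0.03},{"fingers":0.4,"tx":2,"ty":-0.02,"tz":0,"roll":0.03},{"fingers":0.4,"tx":2.3,"ty":-0.02,"tz":0,"roll":0.03},{"fingers":0.4,"tx":2.6,"ty":-0.02,"tz":0,"roll":0.03},{"fingers":0.4,"tx":2.85,"ty":-0.02,"tz":0,"roll":0.03},{"fingers":0.4,"tx":2.85,"ty":-0.02,"tz":0,"roll":0.03}]'; python3 -c "
from mv import *
go((24,0,68),-90)"
```

```text
time: 9.4
tool_pos: [0.5747, -0.0392, 0.0671]
tool_rot: [0.134, 1.57, 3.021]
contact_force: [-1.3, -0.3, 0.4]
opening: 0.0643
tcp loc [22.9 -0.  67.1] ydeg -90.0 q [-0.2   0.64  1.6  -0.    0.91  1.62]
target (24, 0, 68) shift tx,ty,tz [-0.022  0.    -0.027] roll units 0.0
```

```bash
R='' ; python3 -m crank '[{"fingers":-0.3,"tx":0,"ty":0,"tz":-0.02,"roll":0},{"fingers":-0.5,"tx":0,"ty":0,"tz":-0.02,"roll":0},{"fingers":-1,"tx":0,"ty":0,"tz":-0.02,"roll":0},{"fingers":-1,"tx":0,"ty":0,"tz":-0.02,"roll":0},{"fingers":-1,"tx":0,"ty":0,"tz":-0.02,"roll":0},{"fingers":-1,"tx":0,"ty":0,"tz":-0.02,"roll":0},{"fingers":-1,"tx":0,"ty":0,"tz":-0.02,"roll":0},{"fingers":-1,"tx":0,"ty":0,"tz":-0.02,"roll":0}]' 55; python3 - <<'E'
from mv import *
go((24,0,68),-90); print(observe()['contact_force'].round(1))
E
```

```text
time: 10.4
tool_pos: [0.5761, -0.0387, 0.0679]
tool_rot: [-2.01, 1.57, 0.877]
contact_force: [0.6, 4.4, 1.1]
opening: 0.0257
tcp loc [24.1  0.8 67.9] ydeg -90.0 q [-0.2   0.64  1.59  0.    0.91  1.62]
target (24, 0, 68) shift tx,ty,tz [-0.003  0.02   0.003] roll units 0.0
[0.6 4.4 1.1]
```

```bash
python3 -m crank '[{"fingers":-1,"tx":0,"ty":-0.02,"tz":0,"roll":0},{"fingers":-1,"tx":0,"ty":-0.02,"tz":0,"roll":0},{"fingers":-1,"tx":0,"ty":-0.02,"tz":0,"roll":0},{"fingers":-1,"tx":0,"ty":-0.02,"tz":0,"roll":0},{"fingers":-1,"tx":0,"ty":-0.02,"tz":0,"roll":0},{"fingers":-1,"tx":0,"ty":-0.02,"tz":0,"roll":0},{"fingers":-1,"tx":0,"ty":-0.02,"tz":0,"roll":0},{"fingers":-1,"tx":0,"ty":-0.02,"tz":0,"roll":0}]' 55; python3 - <<'E'
from mv import *
go((24,0,68),-90); s=observe(); print(s['opening'],s['contact_force'].round(1))
for n in('side','scene'):
    _,p,d=snap(n,n+'5'); P,u,v=cloud(n,d); L=np.c_[(P[:,:2]-O)@F*1000,P[:,2]*1000]; im=p[v,u].astype(int)
    k=(im.min(1)>125)&(L[:,0]>-24)&(L[:,0]<-8)&(L[:,1]>45)&(L[:,1]<112)&(L[:,2]>30)&(L[:,2]<85)
    if k.sum()>20: print(n,'spanner',k.sum(),np.polyfit(L[k,1],L[k,2],1).round(3))
a=cv2.imread('pics/side5.png')[170:350,200:380]; b=cv2.imread('pics/scene5.png')[170:350,240:420]
cv2.imwrite('pics/s5c.png',np.hstack([cv2.resize(a,(400,400)),cv2.resize(b,(400,400))]))
for n in('side','scene'):
    x=cv2.imread(f'pics/{n}0.png').astype(int);y=cv2.imread(f'pics/{n}5.png').astype(int)
E
```

```text
time: 11.4
tool_pos: [0.5761, -0.0387, 0.0679]
tool_rot: [2.945, 1.57, -0.451]
contact_force: [0.2, 2.7, 4.1]
opening: 0.0257
tcp loc [24.2  0.8 67.9] ydeg -90.0 q [-0.2   0.64  1.59 -0.    0.91  1.63]
target (24, 0, 68) shift tx,ty,tz [-0.004  0.021  0.004] roll units 0.0
0.025652995112645856 [0.2 2.7 4.1]
scene spanner 180 [-0.152 65.658]
```

View pics/s5c.png

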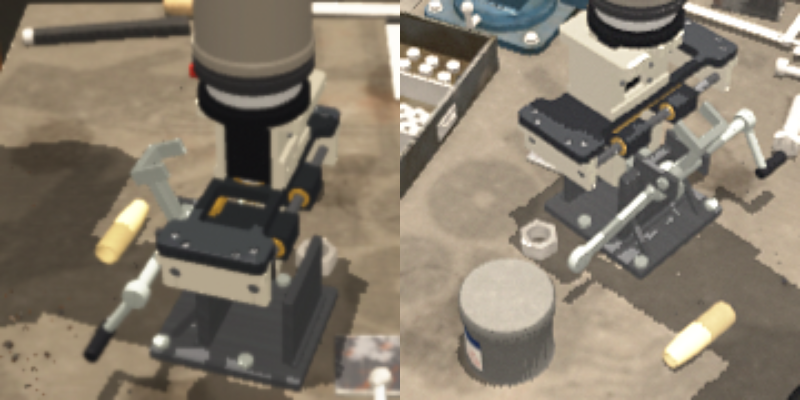

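```bash
python3 - <<'E'
from mv import *
for i in(0,4,5):
    n='scene'; d=np.load(f'pics/{n}{i}.npy'); p=cv2.imread(f'pics/{n}{i}.png'); P,u,v=cloud(n,d); L=np.c_[(P[:,:2]-O)@F*1000,P[:,2]*1000]; im=p[v,u].astype(int)
    k=(im.min(1)>125)&(L[:,0]>-24)&(L[:,0]<-8)&(L[:,1]>25)&(L[:,1]<115)&(L[:,2]>30)&(L[:,2]<90)
    bins=[(y,L[k&(abs(L[:,1]-y)<4)][:,2]) for y in(35,50,65,80,95,103)]
    print(i,[(y,len(z),*np.percentile(z,[50,95]).round(1)) for y,z in bins if len(z)])
    a=[(y,np.percentile(z,90)) for y,z in bins[1:4] if len(z)>3]; print(' top slope',np.polyfit(*np.array(a).T,1).round(3))
    k=(im.min(1)>125)&(L[:,0]>5)&(L[:,0]<31)&(abs(L[:,1])<15)&(L[:,2]>70)&(L[:,2]<80)
E
```

```text
0 [(35, 22, np.float64(64.6), np.float64(83.3)), (50, 14, np.float64(64.1), np.float64(66.4)), (65, 18, np.float64(61.4), np.float64(64.0)), (80, 17, np.float64(59.7), np.float64(63.0)), (95, 17, np.float64(59.9), np.float64(62.5)), (103, 35, np.float64(59.2), np.float64(64.6))]
 top slope [-0.105 70.808]
4 [(35, 27, np.float64(59.5), np.float64(77.0)), (50, 16, np.float64(57.5), np.float64(60.1)), (65, 15, np.float64(55.8), np.float64(57.5)), (80, 16, np.float64(53.0), np.float64(55.8)), (95, 22, np.float64(50.7), np.float64(52.8)), (103, 36, np.float64(51.6), np.float64(55.2))]
 top slope [-0.152 67.17 ]
5 [(35, 24, np.float64(60.2), np.float64(63.5)), (50, 18, np.float64(59.4), np.float64(61.5)), (65, 17, np.float64(56.1), np.float64(58.4)), (80, 19, np.float64(54.3), np.float64(56.1)), (95, 22, np.float64(52.5), np.float64(55.1)), (103, 31, np.float64(51.8), np.float64(56.1))]
 top slope [-0.179 69.962]
```

The opening of 25.7 mm (24 mm head) and the spanner's drop both put the head at about 0.07 rad, held there by pad friction. I square it up by easing the grip and sliding the pads vertically, so the closing couple straightens it.

```bash
python3 -m crank '[{"fingers":-1,"tx":-0.06,"ty":-0.02,"tz":0,"roll":0},{"fingers":-1,"tx":-0.12,"ty":-0.02,"tz":0,"roll":0},{"fingers":-1,"tx":-0.18,"ty":-0.02,"tz":0,"roll":0},{"fingers":-1,"tx":-0.24,"ty":-0.02,"tz":0,"roll":0},{"fingers":-1,"tx":-0.3,"ty":-0.02,"tz":0,"roll":0},{"fingers":-1,"tx":-0.2,"ty":-0.02,"tz":0,"roll":0},{"fingers":-1,"tx":-0.1,"ty":-0.02,"tz":0,"roll":0},{"fingers":-1,"tx":0,"ty":-0.02,"tz":0,"roll":0}]' 12;  python3 -c "
from mv import *
go((24,0,68),-90)"
```

```text
time: 12.5
tool_pos: [0.5782, -0.0391, 0.0727]
tool_rot: [3.004, 1.563, -0.392]
contact_force: [-5.4, -4.4, 17.4]
opening: 0.0256
tcp loc [26.3  1.  72.7] ydeg -90.0 q [-0.2   0.63  1.59 -0.    0.91  1.63]
target (24, 0, 68) shift tx,ty,tz [0.118 0.025 0.06 ] roll units 0.0
```

Only a slight change (25.7 to 25.6 mm). Next: open a little, press only the +y finger on its flat and drag it upward, so that friction and push both raise the spanner side.

```bash
python3 -m crank '[{"fingers":-0.3,"tx":0,"ty":0,"tz":0,"roll":0},{"fingers":-0.3,"tx":0,"ty":0,"tz":0,"roll":0},{"fingers":-0.3,"tx":0,"ty":0,"tz":0,"roll":0},{"fingers":-0.3,"tx":0,"ty":0.06,"tz":0,"roll":0},{"fingers":-0.3,"tx":0,"ty":0.12,"tz":0,"roll":0},{"fingers":-0.3,"tx":0,"ty":0.18,"tz":0,"roll":0},{"fingers":-0.3,"tx":0,"ty":0.25,"tz":0,"roll":0},{"fingers":-0.3,"tx":0,"ty":0.25,"tz":0,"roll":0}]' 40;  python3 -c "
from mv import *
go((24,0,68),-90)"
```

```text
time: 13.5
tool_pos: [0.5751, -0.0423, 0.0678]
tool_rot: [-1.71, 1.563, 1.177]
contact_force: [8.4, 25.3, -0.2]
opening: 0.0324
tcp loc [24.1 -2.9 67.8] ydeg -90.0 q [-0.21  0.63  1.6   0.01  0.91  1.61]
target (24, 0, 68) shift tx,ty,tz [-0.005 -0.072  0.002] roll units -0.0
```

```bash
python3 -m crank '[{"fingers":-0.3,"tx":-0.07,"ty":0,"tz":0,"roll":0},{"fingers":-0.3,"tx":-0.13,"ty":0,"tz":0,"roll":0},{"fingers":-0.3,"tx":-0.18,"ty":0,"tz":0,"roll":0},{"fingers":-0.3,"tx":-0.22,"ty":0,"tz":0,"roll":0},{"fingers":-0.3,"tx":-0.26,"ty":0,"tz":0,"roll":0},{"fingers":-0.3,"tx":-0.3,"ty":0,"tz":0,"roll":0},{"fingers":-0.3,"tx":-0.33,"ty":0,"tz":0,"roll":0},{"fingers":-0.3,"tx":-0.36,"ty":0,"tz":0,"roll":0}]' 40;  python3 - <<'E'
from mv import *
go((24,0.8,68),-90)
n='scene'; _,p,d=snap(n,'scene6'); P,u,v=cloud(n,d); L=np.c_[(P[:,:2]-O)@F*1000,P[:,2]*1000]; im=p[v,u].astype(int)
k=(im.min(1)>125)&(L[:,0]>-24)&(L[:,0]<-8)&(L[:,1]>25)&(L[:,1]<115)&(L[:,2]>30)&(L[:,2]<90)
print([(y,*np.percentile(L[k&(abs(L[:,1]-y)<4)][:,2],[50,95]).round(1)) for y in(50,65,80,95,103)])
E
```

```text
time: 14.5
tool_pos: [0.5726, -0.0424, 0.079]
tool_rot: [-0.836, 1.562, 2.051]
contact_force: [7.6, 20.8, -16.1]
opening: 0.0323
tcp loc [21.7 -3.6 79. ] ydeg -90.0 q [-0.21  0.62  1.59  0.01  0.94  1.61]
target (24, 0.8, 68) shift tx,ty,tz [ 0.276 -0.109 -0.06 ] roll units 0.0
[(50, np.float64(66.1), np.float64(69.2)), (65, np.float64(66.8), np.float64(69.6)), (80, np.float64(65.3), np.float64(68.8)), (95, np.float64(64.4), np.float64(67.5)), (103, np.float64(68.0), np.float64(71.8))]
```

The spanner end rose by about 16 mm, close to level. I regrip and read the opening as the gauge.

```bash
python3 -m crank '[{"fingers":-0.3,"tx":0,"ty":-0.15,"tz":0,"roll":0},{"fingers":-0.3,"tx":0.1,"ty":-0.25,"tz":0,"roll":0},{"fingers":-0.3,"tx":0.25,"ty":-0.25,"tz":0,"roll":0},{"fingers":-0.3,"tx":0.36,"ty":-0.25,"tz":0,"roll":0},{"fingers":-1,"tx":0.36,"ty":-0.25,"tz":0,"roll":0},{"fingers":-1,"tx":0.36,"ty":-0.25,"tz":0,"roll":0},{"fingers":-1,"tx":0.36,"ty":-0.25,"tz":0,"roll":0},{"fingers":-1,"tx":0.36,"ty":-0.25,"tz":0,"roll":0}]' 55;  python3 - <<'E'
from mv import *
go((24,0.8,68),-90); s=observe(); print(s['opening'])
n='scene'; _,p,d=snap(n,'scene7'); P,u,v=cloud(n,d); L=np.c_[(P[:,:2]-O)@F*1000,P[:,2]*1000]; im=p[v,u].astype(int)
k=(im.min(1)>125)&(L[:,0]>-24)&(L[:,0]<-8)&(L[:,1]>25)&(L[:,1]<115)&(L[:,2]>30)&(L[:,2]<90)
print([(y,*np.percentile(L[k&(abs(L[:,1]-y)<4)][:,2],[50,95]).round(1)) for y in(50,65,80,95,103)])
a=cv2.imread('pics/scene7.png')[190:310,280:440]; _,p,d=snap('side','side7'); b=p[170:290,220:380,::-1]
cv2.imwrite('pics/s7c.png',np.hstack([cv2.resize(a,None,fx=4,fy=4)]))
E
```

```text
time: 15.55
tool_pos: [0.5759, -0.0385, 0.0674]
tool_rot: [1.046, 1.57, -2.35]
contact_force: [-0.8, -5.2, -4.5]
opening: 0.0238
tcp loc [23.9  0.9 67.4] ydeg -90.0 q [-0.2   0.64  1.59 -0.    0.91  1.63]
target (24, 0.8, 68) shift tx,ty,tz [-0.015  0.003 -0.002] roll units 0.0
0.023780530592597344
[(50, np.float64(65.4), np.float64(68.7)), (65, np.float64(67.0), np.float64(68.9)), (80, np.float64(66.3), np.float64(68.7)), (95, np.float64(66.4), np.float64(68.8)), (103, np.float64(68.7), np.float64(71.9))]
```

View pics/s7c.png

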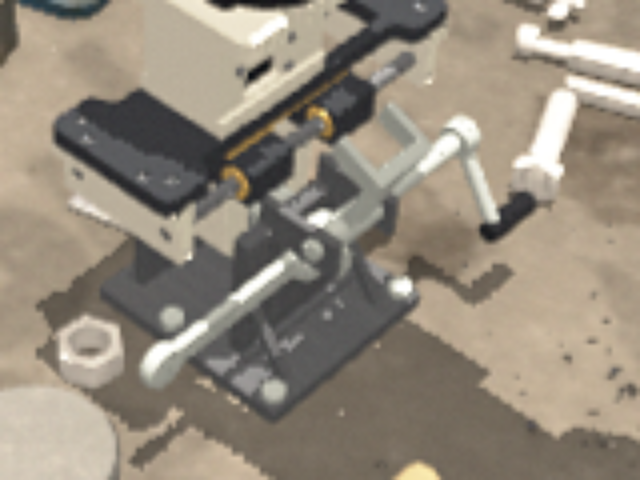

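The opening is now 23.8 mm, so the jaws are flat on the flats. The spanner's top edge sits at a constant z of about 68.8 mm (level), the keeper is up, and the loose parts look unmoved.

```bash
python3 -c "
from cell import *
s=observe(); print(s['opening'],s['contact_force'],s['time']); print(hand_in())"
```

```text
0.023463563448203533 [-1.26639094 -4.77922332 -3.78921943] 15.65
the job is handed in; nothing more can be done
None
```

The keeper is swung fully up and left there. The gripper is holding the bolt head across its side flats with the force set to 55 N and the spanner level. I handed the job in at 15.65 s, still gripping.

**What went wrong on the way**
- **First push on the crank:** it jammed on the edge of the handle, with about 67 N at the fingers. I backed off and followed the handle's arc down to its stop, where the final press was about 45 N. These loads should have been on the fingertips rather than the gripper's body.
- **First grip:** it caught the head slightly turned, with an opening of 25.7 mm on the 24 mm head. By then the spanner end had dropped 7 to 8 mm from its start. I opened a little, dragged one finger up the left flat to bring the spanner back to level, and gripped again.

**Last checks**
- **Grip:** the opening read 23.8 mm at the regrip and 23.5 mm at hand-in, so the jaws are flat on the flats. The outside force on the tool was about 6 N.
- **Spanner:** its top edge was at z = 68.7 to 68.9 mm from 50 to 95 mm out, so it is level.
- **Keeper:** it was still up in the last picture, with the crank down.
- **Loose things:** the ones in the later pictures looked unmoved; I checked them by eye only and did not measure them.

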